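# Put the unopened vials back in the colour-coded drug tray

### The arm

A 6-joint arm with a two-finger parallel gripper is mounted at the origin on the work surface. World frame = base frame: x ahead of the robot, y to its left, z up, the work surface at z = 0. Lengths are in m, angles in rad, forces in N, time in s.
With the tool pointing down it reaches from about 0.35 to 0.975 m from the base axis. Payload 4.9 kg.
Tool frame: the origin (TCP) lies between the finger pads; the fingertips stand 25 mm ahead of it and the grasp point (between the pads) lies 6 mm ahead of it (manip.tcp_to_tips is the z of the fingertips in the tool frame, in m); z points along the fingers, y is the line along which they close (so a half turn about z gives the same grasp; the last joint's range is limited). The gripper opens to 85 mm and grips with 20 to 120 N. Pads are 22 mm wide; open, the fingers measure 114 mm over their backs; the gripper's body (76 mm by 85 mm) begins 54 mm behind the grasp point. The pads swing forward as they close: fully open they stand 13 mm farther back than shut.
Start: joints at [-1.227, 0.053, 1.613, -0, 1.476, -0.119], TCP at [0.279, -0.559, 0.256] pointing down, gripper open.
Joint ranges: [-3.01, 3.01], [-1.01, 2.22], [0.06, 2.58], [-1.02, 4.17], [0.09, 2.62], [-3.14, 3.14]. Speed limits (rad/s): [2.57, 2.57, 3.14, 3.14, 3.14, 3.14].

### API

Orientations are given as a unit quaternion [w, x, y, z].
In Python, from plant import manip gives the robot as it stands. The module is installed in compiled form; this text tells all that it offers.
- The arm moves only by the tool arm_command, never from a script. Its argument "moves" is a list of rows, each a list of 3 entries, a list of its own where there are three numbers: the opening, from -1 (shut) to 1 (fully open), then the shift along the tool's x, y, z in units of 0.15 m (1.0 is 0.15 m), then the turn about the tool's z in units of 2 pi rad (1.0 is 2 pi rad). A call has 1 to 20 rows; each row is the pose to reach, as a shift and turn from the pose commanded when the call began, along the tool's axes at that moment, turning the shorter way round; what a row does not reach only later rows make up. A row lasts 1/12 s, in which the tool goes at most 41.7 mm and 7.16 degrees, less where a joint would pass 70% of its speed; a pose out of reach is approached as far as the arm can. A call with a number of a shift or a turn outside -1 to 1 is refused whole. A call with a gripper value outside its range is refused whole. The fingers move at their own pace and stop on an object; the grip force is fixed at half the most. Time passes only in rows, so rows that repeat a pose let the fingers close. It gives the time, the measured TCP pose, the force, the opening and the grip force at its end, in the units of the state.
- manip.state(): the state, without advancing time (a new reading comes with each control period).
- manip.grab_frame(name): name is "scene" or "top" or "wrist"; returns a dict with "frame" (384x512x3 uint8, red, green, blue), "fx", "fy", "cx", "cy" (pixels), "R" (3x3) and "t" (3): a world point X has camera coordinates R X + t. Camera axes: x right, y down, z forward; pixel columns grow to the right and rows downward; lengths in m; the calibration is good to about 2 mm. A picture is of the moment at which its call begins. There is no depth.
- manip.job_done(): hands the job in; it is judged then, once.
Trained networks look in a picture, given as the dict that the camera call returned (one of the last four; its "shot" number tells which), for a name from the list of things; names that differ only in an ending like _2 or _b are one class to them, and where a whole thing is asked for, a point or a joint stands for the part that bears it (a point fixed in the world has none). Each returns a list of dicts, best first, with "confidence" (0 to 1); they miss things now and then, are a little off and sometimes report something else, mostly with a low value. They report only what shows in the picture. A call takes as long as a camera call. They do not tell look-alikes from the thing itself.
- manip.search_frame(picture, target): "extent" ([left, top, right, bottom] in pixels, round what is visible of it).
The state is a dict: "time": time; "joint_pos": joint angles; "joint_vel": joint speeds; "joint_efforts": joint torques, N m; "tool_pos": TCP position; "tool_rot": TCP orientation; "contact_force": force on the tool from outside, world axes, zero at the start; "ft_torque": the same for the moment, N m; "gripper_width": opening from 0.0 (shut) to 1.0 (fully open); "grasp_force": force on a finger pad.
Only numpy, scipy, OpenCV 4.12 (cv2) and the standard library are available. Lean on these libraries where they do the work, as an engineer would, in place of code of your own. Each camera call takes 0.05 s, during which the arm holds its last target. There are 200 camera calls.

### The job

Four of the vials standing about on the trolley are unopened, with their coloured cap still on: put each one back in the drug tray, standing upright in the compartment of its own colour. They are glass, so set them down rather than dropping them. Leave the opened vials (bare grey stopper), the carton and the saline bottle standing where they are.

Things in the scene. Friction and masses are not known exactly. Their poses are not given: they have to be found in the camera images.
- vial_blue: Unopened glass vial, blue flip-off cap on: body 30 mm across up to z = 37 mm, aluminium crimp ring 20.4 mm across at z = 46 to 54, blue cap 21 mm across on top, 58 mm high; white label with blue band; about 45 g, loose, upright. Gripped from above across ring and cap; at the start nothing within 40 mm of its axis. Origin: centre of underside, z up its axis.
- vial_red: Unopened glass vial, red flip-off cap on: body 30 mm across up to z = 37 mm, aluminium crimp ring 20.4 mm across at z = 46 to 54, red cap 21 mm across on top, 58 mm high; white label with red band; about 45 g, loose, upright. Gripped from above across ring and cap; at the start nothing within 40 mm of its axis. Origin: centre of underside, z up its axis.
- vial_yellow: Unopened glass vial, yellow flip-off cap on: body 30 mm across up to z = 37 mm, aluminium crimp ring 20.4 mm across at z = 46 to 54, yellow cap 21 mm across on top, 58 mm high; white label with yellow band; about 45 g, loose, upright. Gripped from above across ring and cap; at the start nothing within 40 mm of its axis. Origin: centre of underside, z up its axis.
- vial_green: Unopened glass vial, green flip-off cap on: body 30 mm across up to z = 37 mm, aluminium crimp ring 20.4 mm across at z = 46 to 54, green cap 21 mm across on top, 58 mm high; white label with green band; about 45 g, loose, upright. Gripped from above across ring and cap; at the start nothing within 40 mm of its axis. Origin: centre of underside, z up its axis.
- opened_blue: Opened vial, a look-alike: same glass, label and blue band, but the coloured cap is gone and its top is a dark grey rubber stopper in a bare silver ring; 30 mm across, 54.6 mm high, about 45 g, loose, upright. Origin: centre of underside, z up its axis.
- opened_red: Opened vial, a look-alike: same glass, label and red band, but the coloured cap is gone and its top is a dark grey rubber stopper in a bare silver ring; 30 mm across, 54.6 mm high, about 45 g, loose, upright. Origin: centre of underside, z up its axis.
- opened_green: Opened vial, a look-alike: same glass, label and green band, but the coloured cap is gone and its top is a dark grey rubber stopper in a bare silver ring; 30 mm across, 54.6 mm high, about 45 g, loose, upright. Origin: centre of underside, z up its axis.
- tray: White drug tray, 139 mm square, 25 mm high, open, firmly fixed, turned any way. 2 x 2 compartments, 60 mm square inside, 3 mm walls up to z = 25, coloured floors with top at z = 3 mm. Origin: centre of underside. Compartment centres in tray x, y (mm): blue (31.5, 31.5), red (-31.5, 31.5), yellow (31.5, -31.5), green (-31.5, -31.5). Empty at the start.
- carton: Bystander: blue and white carton of dressings, 120 x 80 x 45 mm high, 160 g, loose. Origin: centre of its underside; x along its length.
- saline: Bystander: small pale plastic saline bottle with a teal cap, 50 mm across, 108 mm high, 120 g, loose and upright beside the carton. Origin: centre of its underside; z up.
Mind the look-alikes: they are no part of the job. What is shaped like the vial_green but orange is not meant. What is shaped like the vial_blue but orange is not meant.

How it is judged:
By the outcome, as a careful person would: the job done as asked, in the order asked, and still so for the second after the job is handed in, with the robot touching nothing.
It also fails if it takes over 112 s, if anything falls off the work surface, if the arm or the gripper's body presses on something with over 40 N, if the wrist force passes 120 N, or if a joint passes its speed limit or range.

## Working session

There is one attempt and no reset: what is moved stays moved. The work goes in short steps, Python scripts to look and compute and a tool call to move; the robot and the scene stay as the last step left them, time stands still between calls to the robot, and variables do not carry over. Pictures are saved under pics/ and viewed, at most 14 in all, crops included, and the job is handed in when it is done.

Besides the shell and the picture viewer there is one more tool, called after "Request:" by a JSON object that holds its "fn" and its "kwargs", one argument or row to a line. arm_command: Moves the arm, as the interface text tells. Shifts and turns lie within -1 to 1; 1 stands for 0.15 m of shift or 2 pi rad of turn. Its arguments: {"type":"object","properties":{"moves":{"type":"array"}},"required":["moves"]}

```bash
mkdir -p pics; cat > h.py <<'E'
import numpy as np, cv2
from plant import manip
def save(p,n): cv2.imwrite('pics/'+n,cv2.cvtColor(p['frame'],cv2.COLOR_RGB2BGR))
def ray(p,u,v,z):
    R=np.array(p['R']);t=np.array(p['t']);c=-R.T@t
    d=R.T@np.array([(u-p['cx'])/p['fx'],(v-p['cy'])/p['fy'],1.])
    return c+d*(z-c[2])/d[2]
E
python3 - <<'E'
from h import *
for n in ('top','scene'):
    p=manip.grab_frame(n);save(p,n+'0.png')
    print(n,p['fx'],p['cx'],p['cy'],np.round(-np.array(p['R']).T@p['t'],3))
    if n=='top':
        for t in ['vial_blue','vial_red','vial_yellow','vial_green','opened_blue','opened_red','opened_green','tray','carton','saline']:
            for d in manip.search_frame(p,t)[:4]: print(t,np.round(d['extent']),round(d['confidence'],2))
s=manip.state();print(s['tool_pos'],s['tool_rot'],s['time'])
E
```

```text
top 365.3414390471009 256.8631133758 198.89119670148105 [0.466 0.    0.826]
vial_blue [226. 228. 240. 242.] 0.6
vial_blue [303. 181. 316. 197.] 0.59
vial_blue [198. 250. 210. 265.] 0.52
vial_red [252. 186. 264. 201.] 0.53
vial_yellow [213. 190. 225. 201.] 0.54
vial_green [300. 182. 317. 198.] 0.67
vial_green [318. 220. 326. 232.] 0.51
opened_blue [271. 226. 284. 239.] 0.52
opened_red [ 92. 138. 126. 169.] 0.69
opened_red [275. 136. 291. 151.] 0.63
opened_green [224. 136. 234. 153.] 0.58
tray [348. 162. 433. 249.] 0.79
carton [ 79. 173. 138. 236.] 0.7
saline [ 89. 138. 127. 166.] 0.7
scene 474.4911280182594 255.1465244881283 189.67630397476873 [ 1.418 -0.194  0.762]
[ 0.27903524 -0.55922576  0.25632945] [5.14649266e-06 9.73346277e-01 2.29340412e-01 8.42245456e-06] 0.6
```

View pics/top0.png

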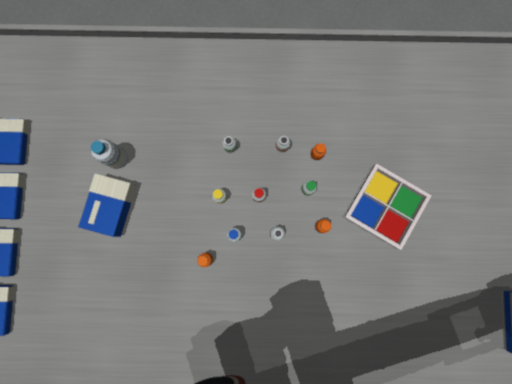

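View pics/scene0.png

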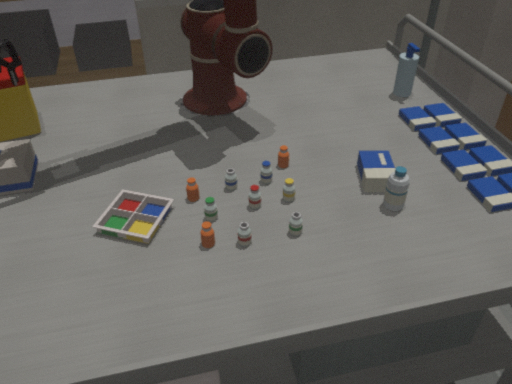

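The top view shows capped vials at px blue (235,235), red (259,194), yellow (218,195) and green (311,186). The tray is centred near (388,206) with clear floor colours. The grey-stopper vials at (229,143), (284,142) and (278,232), and the orange ones, are to be left.

```bash
cat >> h.py <<'E'
def blobs(p,amin=20):
    h=cv2.cvtColor(p['frame'],cv2.COLOR_RGB2HSV);out=[]
    for n,(lo,hi) in dict(blue=(105,128),red=(0,4),yellow=(22,34),green=(50,80)).items():
        m=cv2.inRange(h,(lo,130,60),(hi,255,255))
        if n=='red': m|=cv2.inRange(h,(174,130,60),(180,255,255))
        k,_,s,c=cv2.connectedComponentsWithStats(m)
        out+=[(n,s[i,4],*c[i],s[i,:4]) for i in range(1,k) if s[i,4]>=amin]
    return out
def tool(): # world->tool axes, units of 0.15 m
    from scipy.spatial.transform import Rotation as Ro
    s=manip.state();q=s['tool_rot'];R=Ro.from_quat([*q[1:],q[0]]).as_matrix()
    return np.array(s['tool_pos']),R
def shift(x,y,z):
    t,R=tool();return np.round(R.T@(np.array([x,y,z])-t)/.15,3)
E
python3 - <<'E'
from h import *
p=manip.grab_frame('top')
for b in blobs(p):
    if 150<b[2]<440: print(b[0],b[1],np.round(b[2:4],1),b[4],np.round(ray(p,b[2],b[3],.058 if b[1]<200 else .003),4))
E
```

```text
blue 581 [367.5 211. ] [352 196  32  32] [ 0.5321 -0.2433  0.003 ]
blue 64 [233.1 234. ] [229 230   9   9] [0.4741 0.0543 0.058 ]
red 63 [258.6 192.7] [255 189   9   9] [0.5622 0.0028 0.058 ]
red 588 [392.3 225.6] [377 210  32  32] [ 0.5005 -0.2984  0.003 ]
yellow 578 [381.3 186.9] [366 172  32  31] [ 0.5877 -0.2752  0.003 ]
yellow 64 [217.3 193.8] [213 190   9   9] [0.5581 0.09   0.058 ]
green 58 [310.9 185.3] [307 182   9   8] [ 0.58   -0.1078  0.058 ]
green 520 [406.  201.4] [391 187  31  30] [ 0.5555 -0.3302  0.003 ]
```

```bash
python3 - <<'E'
from h import *
print(shift(.58,-.108,.2))
E
```

```text
[ 3.139 -1.796  0.375]
```

Request:
{"fn": "arm_command", "kwargs": {
  "moves": [
    [0.1, [0.8, -0.45, 0.1], 0],
    [0.1, [0.8, -0.45, 0.1], 0],
    [0.1, [0.8, -0.45, 0.1], 0],
    [0.1, [0.8, -0.45, 0.1], 0]
  ]
}}

```text
time: 0.98
tool_pos: [0.3582, -0.4414, 0.2404]
tool_rot: [-0.001, 0.973, 0.231, 0.001]
contact_force: [0.4, -1.4, -0.3]
gripper_width: 0.552
grasp_force: 0.0
```

Request:
{"fn": "arm_command", "kwargs": {
  "moves": [
    [0.1, [0.8, -0.45, 0.1], 0],
    [0.1, [0.8, -0.45, 0.1], 0],
    [0.1, [0.8, -0.45, 0.1], 0],
    [0.1, [0.8, -0.45, 0.1], 0]
  ]
}}

```text
time: 1.32
tool_pos: [0.4353, -0.3275, 0.2257]
tool_rot: [-0.001, 0.973, 0.231, 0.0]
contact_force: [0.4, 0.5, 0.8]
gripper_width: 0.552
grasp_force: 0.0
```

Request:
{"fn": "arm_command", "kwargs": {
  "moves": [
    [0.1, [0.8, -0.45, 0.1], 0],
    [0.1, [0.8, -0.45, 0.1], 0],
    [0.1, [0.8, -0.45, 0.1], 0],
    [0.1, [0.8, -0.45, 0.1], 0]
  ]
}}

```text
time: 1.65
tool_pos: [0.5124, -0.2139, 0.2108]
tool_rot: [-0.001, 0.973, 0.231, 0.0]
contact_force: [0.2, 0.3, -0.2]
gripper_width: 0.549
grasp_force: 0.0
```

Request:
{"fn": "arm_command", "kwargs": {
  "moves": [
    [0.1, [0.74, -0.45, 0.1], 0],
    [0.1, [0.74, -0.45, 0.1], 0],
    [0.1, [0.74, -0.45, 0.1], 0],
    [0.1, [0.74, -0.45, 0.1], 0],
    [0.1, [0.74, -0.45, 0.1], 0],
    [0.1, [0.74, -0.45, 0.1], 0]
  ]
}}

```text
time: 2.15
tool_pos: [0.5799, -0.1081, 0.1963]
tool_rot: [0.0, 0.973, 0.23, -0.0]
contact_force: [0.3, -0.3, 0.1]
gripper_width: 0.549
grasp_force: 0.0
```

```bash
cat > w.py <<'E'
from h import *
import sys
p=manip.grab_frame('wrist');
if len(sys.argv)>1: save(p,sys.argv[1])
s=manip.state();print(s['tool_pos'],s['gripper_width'],s['time'])
for b in blobs(p,60): print(b[0],b[1],np.round(b[2:4],1),b[4],[np.round(ray(p,b[2],b[3],z)[:2],4) for z in (.058,.003)])
E
python3 w.py w1.png; python3 -c "
from h import *
print(shift(.58,-.108,.068))"
```

```text
[ 0.57967627 -0.10870851  0.19648981] 0.5513916935620703 2.2
blue 99 [ 68.9 198.6] [ 57 189  19  24] [array([0.5016, 0.0292]), array([0.472 , 0.0525])]
blue 428 [ 33.8 215.7] [ 21 205  26  22] [array([0.4732, 0.0517]), array([0.4375, 0.0799])]
blue 749 [359.6 263. ] [341 244  38  39] [array([ 0.5602, -0.2244]), array([ 0.5432, -0.2555])]
red 492 [125.5 151.2] [113 140  26  24] [array([0.5613, 0.    ]), array([0.5445, 0.0171])]
yellow 153 [ 61.5 107. ] [52 91 15 32] [array([0.5716, 0.0572]), array([0.5571, 0.0866])]
yellow 579 [ 19.7 106.6] [ 6 94 29 26] [array([0.5573, 0.0868]), array([0.5396, 0.1225])]
yellow 151 [381.9 216.2] [365 206  35  22] [array([ 0.6072, -0.2182]), array([ 0.6003, -0.2479])]
yellow 2202 [398.3 243. ] [365 213  67  60] [array([ 0.5923, -0.2449]), array([ 0.5822, -0.2804])]
green 370 [256.  190.9] [246 180  21  22] [array([ 0.5788, -0.1104]), array([ 0.5657, -0.1171])]
green 785 [435.  280.2] [410 263  45  35] [array([ 0.5762, -0.2957]), array([ 0.5626, -0.3421])]
[ 0.004 -0.004  0.857]
```

View pics/w1.png

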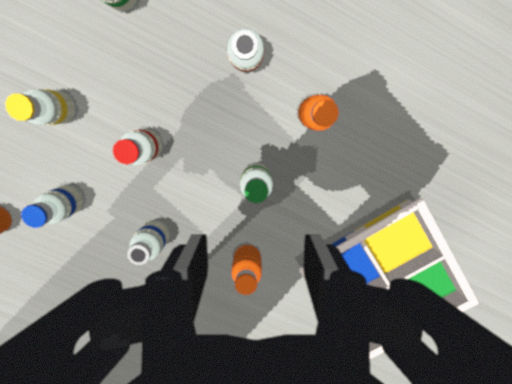

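The green cap is at px (256,190) in the wrist view and agrees with the top view to 3 mm, so I descend and grip.

Request:
{"fn": "arm_command", "kwargs": {
  "moves": [
    [0.1, [0, 0, 0.25], 0],
    [0.1, [0, 0, 0.5], 0],
    [0.1, [0, 0, 0.7], 0],
    [0.1, [0, 0, 0.8], 0],
    [0.1, [0, 0, 0.855], 0],
    [0.1, [0, 0, 0.855], 0],
    [0.1, [0, 0, 0.855], 0],
    [-1, [0, 0, 0.855], 0],
    [-1, [0, 0, 0.855], 0],
    [-1, [0, 0, 0.855], 0],
    [-1, [0, 0, 0.855], 0],
    [-1, [0, 0, 0.855], 0],
    [-1, [0, 0, 0.855], 0],
    [-1, [0, 0, 0.855], 0],
    [-1, [0, 0, 0.855], 0]
  ]
}}

```text
time: 3.45
tool_pos: [0.5816, -0.108, 0.0706]
tool_rot: [0.001, 0.973, 0.229, 0.002]
contact_force: [-1.1, -0.7, 6.7]
gripper_width: 0.213
grasp_force: 58.5
```

Request:
{"fn": "arm_command", "kwargs": {
  "moves": [
    [-1, [0, 0, -0.05], 0],
    [-1, [0, 0, -0.15], 0],
    [-1, [0, 0, -0.3], 0],
    [-1, [0, 0, -0.45], 0],
    [-1, [0, 0, -0.6], 0],
    [-1, [0, 0, -0.6], 0]
  ]
}}

```text
time: 3.95
tool_pos: [0.5828, -0.108, 0.1642]
tool_rot: [0.002, 0.973, 0.23, 0.004]
contact_force: [1.4, -0.3, 0.8]
gripper_width: 0.211
grasp_force: 58.6
```

```bash
python3 w.py w2.png; python3 -c "
from h import *
print(shift(.555,-.327,.16))
p=manip.grab_frame('scene');save(p,'s2.png')"
python3 -c "
import cv2,numpy as np
a=cv2.imread('pics/w2.png');b=cv2.imread('pics/s2.png')[100:292,70:326]
cv2.imwrite('pics/c2.png',cv2.resize(np.vstack([cv2.resize(a,(400,300)),cv2.resize(b,(400,300))]),None,fx=1,fy=1))"
```

```text
[ 0.58172614 -0.10773833  0.16163635] 0.21281135958034117 4.0
blue 155 [ 45.  213.1] [ 30 203  23  27] [array([0.5043, 0.0277]), array([0.4708, 0.0539])]
blue 362 [  7.2 234.7] [  0 222  18  25] [array([0.4746, 0.0485]), array([0.4338, 0.0797])]
blue 92 [143.  248.6] [128 243  25  19] [array([ 0.5097, -0.0486]), array([ 0.4776, -0.0412])]
blue 165 [336.1 264.2] [320 254  33  21] [array([ 0.5648, -0.1903]), array([ 0.5461, -0.2174])]
blue 350 [359.1 273.6] [333 262  47  23] [array([ 0.5659, -0.211 ]), array([ 0.5474, -0.2433])]
red 72 [138.6 148.9] [127 138  17  27] [array([ 0.5807, -0.0178]), array([ 0.5659, -0.0028])]
red 635 [105.6 162. ] [ 91 149  30  27] [array([ 0.5613, -0.    ]), array([0.5418, 0.0193])]
red 358 [385.6 334.1] [373 322  26  27] [array([ 0.527, -0.261]), array([ 0.4991, -0.3055])]
yellow 223 [ 35.3 111.4] [23 94 19 36] [array([0.5732, 0.0552]), array([0.5566, 0.088 ])]
yellow 245 [392.5 231.4] [373 219  40  25] [array([ 0.6082, -0.2152]), array([ 0.6001, -0.2485])]
yellow 2505 [410.3 260.8] [374 229  73  64] [array([ 0.5935, -0.2415]), array([ 0.5818, -0.2812])]
green 93 [255.3 211.2] [236 208  39   9] [array([ 0.5759, -0.1133]), array([ 0.5599, -0.1216])]
green 1349 [255.3 262.5] [236 242  40  42] [array([ 0.5378, -0.1322]), array([ 0.5125, -0.1452])]
green 1117 [446.9 303.1] [418 283  53  40] [array([ 0.5748, -0.2901]), array([ 0.5586, -0.3417])]
[-0.812  1.228  0.012]
```

View pics/c2.png

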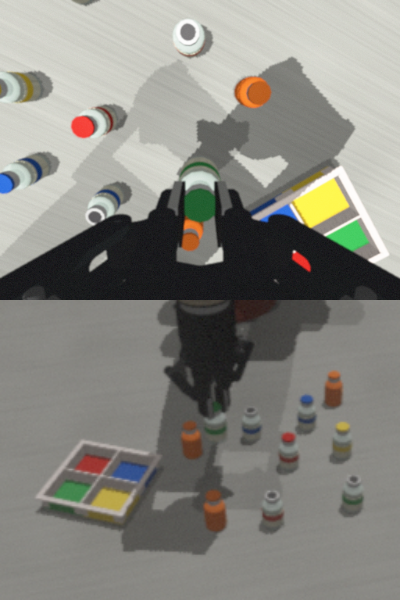

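Green vial is held between the pads (wrist crop ~(200,200)); carrying it to its compartment.

Request:
{"fn": "arm_command", "kwargs": {
  "moves": [
    [-1, [-0.1, 0.15, 0], 0],
    [-1, [-0.2, 0.31, 0], 0],
    [-1, [-0.3, 0.46, 0], 0],
    [-1, [-0.4, 0.61, 0], 0],
    [-1, [-0.5, 0.76, 0], 0],
    [-1, [-0.6, 0.91, 0], 0]
  ]
}}

```text
time: 4.55
tool_pos: [0.5589, -0.2701, 0.1555]
tool_rot: [-0.002, 0.973, 0.229, -0.001]
contact_force: [1.1, -0.5, -1.0]
gripper_width: 0.208
grasp_force: 58.7
```

Request:
{"fn": "arm_command", "kwargs": {
  "moves": [
    [-1, [-0.1, 0.16, 0], 0],
    [-1, [-0.18, 0.27, 0], 0],
    [-1, [-0.21, 0.32, 0], 0],
    [-1, [-0.21, 0.32, 0], 0],
    [-1, [-0.21, 0.32, 0], 0]
  ]
}}

```text
time: 4.97
tool_pos: [0.553, -0.3259, 0.1566]
tool_rot: [-0.001, 0.973, 0.229, -0.001]
contact_force: [0.4, -0.3, -0.5]
gripper_width: 0.214
grasp_force: 58.7
```

```bash
python3 - <<'E'
from h import *
p=manip.grab_frame('wrist');save(p,'w3.png')
print(manip.state()['tool_pos'],shift(.555,-.327,.0745))
E
```

```text
[ 0.55332916 -0.32534546  0.15684445] [0.005 0.016 0.549]
```

View pics/w3.png

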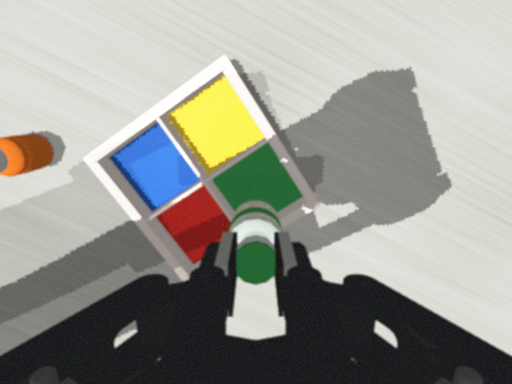

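The green vial is over the green compartment, with the tray at px (90-315, 60-280). I lower it slowly.

Request:
{"fn": "arm_command", "kwargs": {
  "moves": [
    [-1, [0, 0, 0.2], 0],
    [-1, [0, 0, 0.35], 0],
    [-1, [0, 0, 0.45], 0],
    [-1, [0, 0, 0.5], 0],
    [-1, [0, 0, 0.53], 0],
    [-1, [0, 0, 0.53], 0],
    [-1, [0, 0, 0.53], 0]
  ]
}}

```text
time: 5.6
tool_pos: [0.5543, -0.3269, 0.0796]
tool_rot: [0.001, 0.973, 0.23, 0.001]
contact_force: [0.9, -0.9, 0.6]
gripper_width: 0.209
grasp_force: 58.8
```

Request:
{"fn": "arm_command", "kwargs": {
  "moves": [
    [-1, [0, 0, 0.01], 0],
    [-1, [0, 0, 0.015], 0],
    [-1, [0, 0, 0.015], 0]
  ]
}}

```text
time: 5.85
tool_pos: [0.554, -0.327, 0.0772]
tool_rot: [0.001, 0.973, 0.229, 0.0]
contact_force: [-0.8, -0.5, -0.4]
gripper_width: 0.211
grasp_force: 58.8
```

Request:
{"fn": "arm_command", "kwargs": {
  "moves": [
    [-1, [0, 0, 0.01], 0],
    [-1, [0, 0, 0.01], 0],
    [-1, [0, 0, 0.01], 0]
  ]
}}

```text
time: 6.1
tool_pos: [0.5535, -0.3267, 0.0748]
tool_rot: [-0.0, 0.973, 0.229, -0.0]
contact_force: [0.5, 0.0, -1.1]
gripper_width: 0.208
grasp_force: 58.8
```

Request:
{"fn": "arm_command", "kwargs": {
  "moves": [
    [-1, [0, 0, 0.007], 0],
    [-1, [0, 0, 0.007], 0],
    [-1, [0, 0, 0.007], 0]
  ]
}}

```text
time: 6.35
tool_pos: [0.5536, -0.3267, 0.0737]
tool_rot: [-0.0, 0.973, 0.229, -0.0]
contact_force: [0.1, 0.1, -0.4]
gripper_width: 0.211
grasp_force: 58.8
```

Request:
{"fn": "arm_command", "kwargs": {
  "moves": [
    [-1, [0, 0, 0.007], 0],
    [-1, [0, 0, 0.007], 0],
    [-1, [0, 0, 0.007], 0]
  ]
}}

```text
time: 6.6
tool_pos: [0.5538, -0.3268, 0.0736]
tool_rot: [0.0, 0.973, 0.229, 0.0]
contact_force: [-2.1, 1.3, 6.4]
gripper_width: 0.208
grasp_force: 59.2
```

Request:
{"fn": "arm_command", "kwargs": {
  "moves": [
    [-0.3, [0, 0, 0], 0],
    [-0.1, [0, 0, 0], 0],
    [0.1, [0, 0, 0], 0],
    [0.1, [0, 0, 0], 0],
    [0.1, [0, 0, 0], 0],
    [0.1, [0, 0, 0], 0],
    [0.1, [0, 0, -0.1], 0],
    [0.1, [0, 0, -0.25], 0],
    [0.1, [0, 0, -0.5], 0],
    [0.1, [0, 0, -0.7], 0],
    [0.1, [0, 0, -0.7], 0],
    [0.1, [0, 0, -0.7], 0]
  ]
}}

```text
time: 7.6
tool_pos: [0.5552, -0.3279, 0.1825]
tool_rot: [0.003, 0.973, 0.229, 0.002]
contact_force: [0.2, -0.6, -0.4]
gripper_width: 0.554
grasp_force: 0.0
```

```bash
python3 w.py w4.png|head -1; python3 -c "
from h import *
print(shift(.562,.0015,.18))"
```

```text
[ 0.5541197  -0.32708844  0.17979228] 0.5505636379954955 7.65
[ 1.025 -1.937 -0.005]
```

View pics/w4.png

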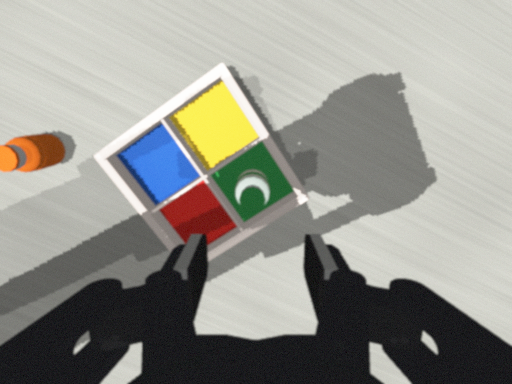

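The green vial stands upright in the green compartment at px (252,188), with its cap and the white body visible around it. Next is red.

Request:
{"fn": "arm_command", "kwargs": {
  "moves": [
    [0.1, [0.52, -0.97, 0], 0],
    [0.1, [0.52, -0.97, 0], 0],
    [0.1, [0.52, -0.97, 0], 0],
    [0.1, [0.52, -0.97, 0], 0]
  ]
}}

```text
time: 7.98
tool_pos: [0.557, -0.1596, 0.1757]
tool_rot: [-0.001, 0.973, 0.229, -0.001]
contact_force: [0.2, 0.7, 0.3]
gripper_width: 0.555
grasp_force: 0.0
```

Request:
{"fn": "arm_command", "kwargs": {
  "moves": [
    [0.1, [0.505, -0.967, 0], 0],
    [0.1, [0.505, -0.967, 0], 0],
    [0.1, [0.505, -0.967, 0], 0],
    [0.1, [0.505, -0.967, 0], 0],
    [0.1, [0.505, -0.967, 0], 0],
    [0.1, [0.505, -0.967, 0], 0],
    [0.1, [0.505, -0.967, 0], 0]
  ]
}}

```text
time: 8.57
tool_pos: [0.5607, 0.0019, 0.1764]
tool_rot: [-0.0, 0.973, 0.23, -0.001]
contact_force: [-0.4, -1.2, -0.3]
gripper_width: 0.552
grasp_force: 0.0
```

```bash
python3 w.py|egrep 'red|^\['; python3 -c "
from h import *
print(shift(.562,.0015,.0705))"
```

```text
[0.56093721 0.00120845 0.17672163] 0.549054606160351 8.6167
red 471 [256.1 195.2] [245 183  23  25] [array([5.61e-01, 4.00e-04]), array([ 0.5472, -0.0066])]
[0.008 0.002 0.708]
```

Request:
{"fn": "arm_command", "kwargs": {
  "moves": [
    [0.1, [0, 0, 0.25], 0],
    [0.1, [0, 0, 0.45], 0],
    [0.1, [0, 0, 0.6], 0],
    [0.1, [0, 0, 0.69], 0],
    [0.1, [0, 0, 0.71], 0],
    [0.1, [0, 0, 0.71], 0],
    [0.1, [0, 0, 0.71], 0],
    [-1, [0, 0, 0.71], 0],
    [-1, [0, 0, 0.71], 0],
    [-1, [0, 0, 0.71], 0],
    [-1, [0, 0, 0.71], 0],
    [-1, [0, 0, 0.71], 0],
    [-1, [0, 0, 0.71], 0],
    [-1, [0, 0, 0.71], 0],
    [-1, [0, 0, 0.71], 0]
  ]
}}

```text
time: 9.87
tool_pos: [0.5628, 0.0019, 0.0733]
tool_rot: [0.001, 0.973, 0.229, 0.002]
contact_force: [-0.9, -0.7, 5.6]
gripper_width: 0.204
grasp_force: 58.6
```

Request:
{"fn": "arm_command", "kwargs": {
  "moves": [
    [-1, [0, 0, -0.05], 0],
    [-1, [0, 0, -0.15], 0],
    [-1, [0, 0, -0.3], 0],
    [-1, [0, 0, -0.45], 0],
    [-1, [0, 0, -0.6], 0],
    [-1, [0, 0, -0.6], 0],
    [-1, [0, 0, -0.6], 0]
  ]
}}

```text
time: 10.45
tool_pos: [0.5624, 0.0019, 0.1631]
tool_rot: [0.001, 0.973, 0.229, 0.002]
contact_force: [-0.9, 0.2, -0.2]
gripper_width: 0.204
grasp_force: 58.6
```

```bash
python3 w.py|egrep 'red|^\['; python3 -c "
from h import *
print(shift(.50,-.295,.16))"
```

```text
[0.56128476 0.00198087 0.16117912] 0.20522191667344425 10.5
red 69 [361.8  93.6] [359  77   9  32] [array([ 0.6628, -0.0303]), array([ 0.6729, -0.0453])]
red 144 [254.5 209. ] [233 204  45  15] [array([ 0.5565, -0.0017]), array([ 0.5405, -0.0096])]
red 1366 [255.3 257.8] [236 237  40  42] [array([ 0.5209, -0.0201]), array([ 0.4962, -0.0325])]
red 80 [501.2 348. ] [495 343  13  12] [array([ 0.5387, -0.2463]), array([ 0.5184, -0.3144])]
[-1.25   1.589  0.008]
```

Request:
{"fn": "arm_command", "kwargs": {
  "moves": [
    [-1, [-0.1, 0.13, 0], 0],
    [-1, [-0.23, 0.29, 0], 0],
    [-1, [-0.36, 0.46, 0], 0],
    [-1, [-0.49, 0.62, 0], 0],
    [-1, [-0.62, 0.79, 0], 0]
  ]
}}

```text
time: 10.92
tool_pos: [0.5293, -0.1461, 0.1587]
tool_rot: [-0.001, 0.973, 0.23, -0.002]
contact_force: [0.9, -0.3, -0.9]
gripper_width: 0.205
grasp_force: 58.7
```

Request:
{"fn": "arm_command", "kwargs": {
  "moves": [
    [-1, [-0.13, 0.16, 0], 0],
    [-1, [-0.26, 0.33, 0], 0],
    [-1, [-0.39, 0.5, 0], 0],
    [-1, [-0.52, 0.67, 0], 0],
    [-1, [-0.6, 0.77, 0], 0],
    [-1, [-0.63, 0.8, 0], 0],
    [-1, [-0.63, 0.8, 0], 0],
    [-1, [-0.63, 0.8, 0], 0]
  ]
}}

```text
time: 11.58
tool_pos: [0.4995, -0.2942, 0.1596]
tool_rot: [-0.001, 0.973, 0.229, -0.001]
contact_force: [0.3, -1.0, -1.1]
gripper_width: 0.205
grasp_force: 58.7
```

```bash
python3 w.py w5.png|egrep '^\['; python3 -c "
from h import *
print(shift(.50,-.295,.0760))"
```

```text
[ 0.49983104 -0.29388206  0.15995554] 0.20483929252416355 11.6333
[-0.002  0.008  0.56 ]
```

View pics/w5.png

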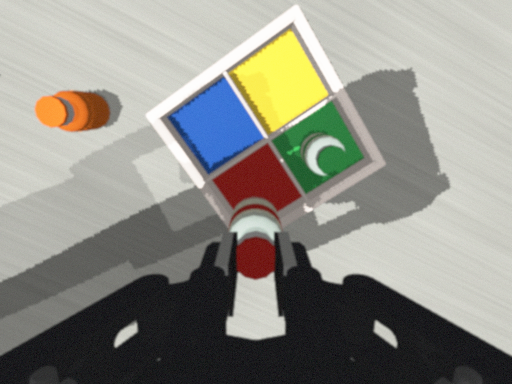

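The red vial is over the red compartment at px (256,180), and green is still upright at (320,150). Lowering.

Request:
{"fn": "arm_command", "kwargs": {
  "moves": [
    [-1, [0, 0, 0.2], 0],
    [-1, [0, 0, 0.35], 0],
    [-1, [0, 0, 0.46], 0],
    [-1, [0, 0, 0.52], 0],
    [-1, [0, 0, 0.55], 0],
    [-1, [0, 0, 0.55], 0],
    [-1, [0, 0, 0.55], 0]
  ]
}}

```text
time: 12.22
tool_pos: [0.5008, -0.2951, 0.0796]
tool_rot: [0.0, 0.973, 0.23, 0.0]
contact_force: [0.5, -0.1, 0.2]
gripper_width: 0.206
grasp_force: 58.8
```

Request:
{"fn": "arm_command", "kwargs": {
  "moves": [
    [-1, [0, 0, 0.008], 0],
    [-1, [0, 0, 0.008], 0],
    [-1, [0, 0, 0.008], 0]
  ]
}}

```text
time: 12.47
tool_pos: [0.5007, -0.2956, 0.0785]
tool_rot: [0.001, 0.973, 0.229, 0.001]
contact_force: [-0.1, -0.0, 0.1]
gripper_width: 0.207
grasp_force: 58.8
```

Request:
{"fn": "arm_command", "kwargs": {
  "moves": [
    [-1, [0, 0, 0.01], 0],
    [-1, [0, 0, 0.01], 0],
    [-1, [0, 0, 0.01], 0]
  ]
}}

```text
time: 12.72
tool_pos: [0.5004, -0.2954, 0.0764]
tool_rot: [0.0, 0.973, 0.229, 0.0]
contact_force: [0.4, -0.7, 0.9]
gripper_width: 0.209
grasp_force: 58.9
```

Request:
{"fn": "arm_command", "kwargs": {
  "moves": [
    [-1, [0, 0, 0.007], 0],
    [-1, [0, 0, 0.007], 0],
    [-1, [0, 0, 0.007], 0]
  ]
}}

```text
time: 12.97
tool_pos: [0.5007, -0.2955, 0.0764]
tool_rot: [0.0, 0.973, 0.229, 0.0]
contact_force: [-1.1, 1.6, 6.1]
gripper_width: 0.211
grasp_force: 59.3
```

Contact with the floor; releasing and going to blue.

Request:
{"fn": "arm_command", "kwargs": {
  "moves": [
    [-0.3, [0, 0, 0], 0],
    [-0.1, [0, 0, 0], 0],
    [0.1, [0, 0, 0], 0],
    [0.1, [0, 0, 0], 0],
    [0.1, [0, 0, 0], 0],
    [0.1, [0, 0, 0], 0],
    [0.1, [0, 0, -0.1], 0],
    [0.1, [0, 0, -0.25], 0],
    [0.1, [0, 0, -0.5], 0],
    [0.1, [0, 0, -0.7], 0],
    [0.1, [0, 0, -0.7], 0],
    [0.1, [0, 0, -0.7], 0]
  ]
}}

```text
time: 13.97
tool_pos: [0.5015, -0.2962, 0.1831]
tool_rot: [0.002, 0.973, 0.229, 0.002]
contact_force: [-0.1, 0.2, -0.6]
gripper_width: 0.553
grasp_force: 0.0
```

```bash
python3 w.py|egrep 'red|^\['; python3 -c "
from h import *
print(shift(.4737,.053,.18))"
```

```text
[ 0.50040577 -0.29538936  0.18061341] 0.5483951590755403 14.0167
red 2633 [252.2 182.3] [212 143  81  79] [array([ 0.5092, -0.2914]), array([ 0.4975, -0.2968])]
[ 8.780e-01 -2.158e+00  2.000e-03]
```

Request:
{"fn": "arm_command", "kwargs": {
  "moves": [
    [0.1, [0.3, -0.72, 0], 0],
    [0.1, [0.3, -0.72, 0], 0],
    [0.1, [0.3, -0.72, 0], 0],
    [0.1, [0.3, -0.72, 0], 0]
  ]
}}

```text
time: 14.35
tool_pos: [0.4903, -0.1732, 0.1769]
tool_rot: [-0.003, 0.973, 0.231, -0.002]
contact_force: [0.8, -0.1, 0.7]
gripper_width: 0.552
grasp_force: 0.0
```

Request:
{"fn": "arm_command", "kwargs": {
  "moves": [
    [0.1, [0.3, -0.72, 0], 0],
    [0.1, [0.3, -0.72, 0], 0],
    [0.1, [0.3, -0.72, 0], 0],
    [0.1, [0.3, -0.72, 0], 0]
  ]
}}

```text
time: 14.68
tool_pos: [0.4825, -0.0572, 0.1775]
tool_rot: [-0.002, 0.973, 0.232, -0.002]
contact_force: [-0.5, -0.6, 0.6]
gripper_width: 0.551
grasp_force: 0.0
```

Request:
{"fn": "arm_command", "kwargs": {
  "moves": [
    [0.1, [0.278, -0.718, 0], 0],
    [0.1, [0.278, -0.718, 0], 0],
    [0.1, [0.278, -0.718, 0], 0],
    [0.1, [0.278, -0.718, 0], 0],
    [0.1, [0.278, -0.718, 0], 0],
    [0.1, [0.278, -0.718, 0], 0]
  ]
}}

```text
time: 15.18
tool_pos: [0.4731, 0.0527, 0.1788]
tool_rot: [0.0, 0.973, 0.229, -0.001]
contact_force: [-0.3, -0.8, -0.0]
gripper_width: 0.549
grasp_force: 0.0
```

```bash
python3 w.py|egrep 'blue|^\['; python3 -c "
from h import *
print(shift(.4737,.053,.0705))"
```

```text
[0.47328622 0.05232178 0.17904038] 0.5494423584107725 15.2333
blue 403 [ 6.7 12. ] [ 0  0 21 37] [array([0.5131, 0.2607]), array([0.5085, 0.302 ])]
blue 449 [254.6 194.8] [243 183  24  24] [array([0.4726, 0.0522]), array([0.4588, 0.0454])]
[ 0.006 -0.003  0.724]
```

Request:
{"fn": "arm_command", "kwargs": {
  "moves": [
    [0.1, [0, 0, 0.25], 0],
    [0.1, [0, 0, 0.45], 0],
    [0.1, [0, 0, 0.6], 0],
    [0.1, [0, 0, 0.7], 0],
    [0.1, [0, 0, 0.72], 0],
    [0.1, [0, 0, 0.72], 0],
    [0.1, [0, 0, 0.72], 0],
    [-1, [0, 0, 0.72], 0],
    [-1, [0, 0, 0.72], 0],
    [-1, [0, 0, 0.72], 0],
    [-1, [0, 0, 0.72], 0],
    [-1, [0, 0, 0.72], 0],
    [-1, [0, 0, 0.72], 0],
    [-1, [0, 0, 0.72], 0],
    [-1, [0, 0, 0.72], 0]
  ]
}}

```text
time: 16.48
tool_pos: [0.4748, 0.0533, 0.0737]
tool_rot: [0.0, 0.973, 0.229, 0.001]
contact_force: [-0.9, 0.2, 5.7]
gripper_width: 0.206
grasp_force: 58.6
```

Request:
{"fn": "arm_command", "kwargs": {
  "moves": [
    [-1, [0, 0, -0.05], 0],
    [-1, [0, 0, -0.15], 0],
    [-1, [0, 0, -0.3], 0],
    [-1, [0, 0, -0.45], 0],
    [-1, [0, 0, -0.6], 0],
    [-1, [0, 0, -0.6], 0],
    [-1, [0, 0, -0.6], 0]
  ]
}}

```text
time: 17.07
tool_pos: [0.4744, 0.0533, 0.1636]
tool_rot: [0.001, 0.973, 0.229, 0.002]
contact_force: [-0.5, -0.4, -0.2]
gripper_width: 0.208
grasp_force: 58.6
```

```bash
python3 w.py|egrep 'blue|^\['; python3 -c "
from h import *
print(shift(.532,-.24,.16))"
```

```text
[0.473283   0.05328617 0.16186018] 0.20770984365186637 17.1167
blue 106 [253.7 208.3] [233 205  43  12] [array([0.4686, 0.0505]), array([0.4526, 0.0428])]
blue 1319 [255.3 257.5] [236 238  39  40] [array([0.4329, 0.0313]), array([0.4082, 0.0189])]
[-0.523  1.924  0.013]
```

Request:
{"fn": "arm_command", "kwargs": {
  "moves": [
    [-1, [-0.05, 0.16, 0], 0],
    [-1, [-0.09, 0.35, 0], 0],
    [-1, [-0.14, 0.54, 0], 0],
    [-1, [-0.2, 0.74, 0], 0],
    [-1, [-0.26, 0.95, 0], 0]
  ]
}}

```text
time: 17.53
tool_pos: [0.5009, -0.0924, 0.1596]
tool_rot: [-0.001, 0.973, 0.23, -0.002]
contact_force: [-0.1, 0.1, -0.9]
gripper_width: 0.204
grasp_force: 58.7
```

Request:
{"fn": "arm_command", "kwargs": {
  "moves": [
    [-1, [-0.05, 0.2, 0], 0],
    [-1, [-0.1, 0.4, 0], 0],
    [-1, [-0.15, 0.6, 0], 0],
    [-1, [-0.2, 0.77, 0], 0],
    [-1, [-0.25, 0.9, 0], 0],
    [-1, [-0.265, 0.97, 0], 0],
    [-1, [-0.265, 0.97, 0], 0],
    [-1, [-0.265, 0.97, 0], 0]
  ]
}}

```text
time: 18.2
tool_pos: [0.5309, -0.2389, 0.1604]
tool_rot: [-0.001, 0.973, 0.229, -0.001]
contact_force: [-0.4, 0.5, -1.2]
gripper_width: 0.209
grasp_force: 58.7
```

```bash
python3 w.py w6.png|egrep '^\['; python3 -c "
from h import *
print(shift(.532,-.24,.0765))"
```

```text
[ 0.53103285 -0.23838292  0.16076047] 0.20437543228521837 18.25
[0.001 0.014 0.562]
```

View pics/w6.png

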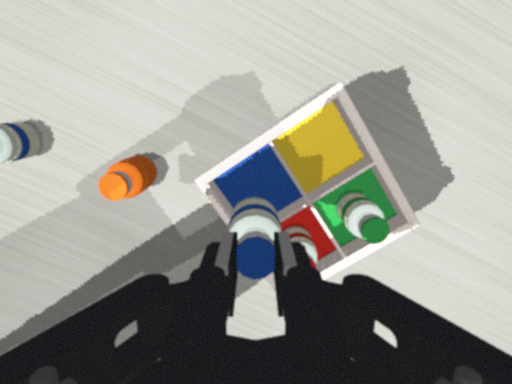

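Blue is over its compartment at px (256,190), and red (300,240) and green (370,215) stand upright. The opened fingers clear the red vial by about 30 mm along tool x.

Request:
{"fn": "arm_command", "kwargs": {
  "moves": [
    [-1, [0, 0.005, 0.2], 0],
    [-1, [0, 0.01, 0.35], 0],
    [-1, [0, 0.01, 0.46], 0],
    [-1, [0, 0.01, 0.52], 0],
    [-1, [0, 0.01, 0.555], 0],
    [-1, [0, 0.01, 0.555], 0],
    [-1, [0, 0.01, 0.555], 0]
  ]
}}

```text
time: 18.83
tool_pos: [0.5329, -0.2408, 0.0797]
tool_rot: [0.001, 0.973, 0.23, 0.001]
contact_force: [-0.2, -0.6, -0.5]
gripper_width: 0.205
grasp_force: 58.9
```

Request:
{"fn": "arm_command", "kwargs": {
  "moves": [
    [-1, [0, 0, 0.01], 0],
    [-1, [0, 0, 0.01], 0],
    [-1, [0, 0, 0.01], 0]
  ]
}}

```text
time: 19.08
tool_pos: [0.5327, -0.2412, 0.078]
tool_rot: [0.0, 0.973, 0.229, 0.0]
contact_force: [-0.0, 0.6, -1.0]
gripper_width: 0.203
grasp_force: 58.9
```

Request:
{"fn": "arm_command", "kwargs": {
  "moves": [
    [-1, [0, 0, 0.008], 0],
    [-1, [0, 0, 0.008], 0],
    [-1, [0, 0, 0.008], 0]
  ]
}}

```text
time: 19.33
tool_pos: [0.5327, -0.2413, 0.0768]
tool_rot: [0.0, 0.973, 0.229, 0.0]
contact_force: [-1.0, 0.1, 3.4]
gripper_width: 0.206
grasp_force: 59.2
```

Contact; release, lift, go to yellow.

Request:
{"fn": "arm_command", "kwargs": {
  "moves": [
    [-0.3, [0, 0, 0], 0],
    [-0.1, [0, 0, 0], 0],
    [0.1, [0, 0, 0], 0],
    [0.1, [0, 0, 0], 0],
    [0.1, [0, 0, 0], 0],
    [0.1, [0, 0, 0], 0],
    [0.1, [0, 0, -0.1], 0],
    [0.1, [0, 0, -0.25], 0],
    [0.1, [0, 0, -0.5], 0],
    [0.1, [0, 0, -0.7], 0],
    [0.1, [0, 0, -0.7], 0],
    [0.1, [0, 0, -0.7], 0]
  ]
}}

```text
time: 20.33
tool_pos: [0.5337, -0.2418, 0.1842]
tool_rot: [0.002, 0.973, 0.229, 0.002]
contact_force: [-0.6, 0.4, -0.5]
gripper_width: 0.55
grasp_force: 0.0
```

```bash
python3 -c "
from h import *
print(shift(.5577,.0885,.18))"
```

```text
[ 1.126 -1.899  0.022]
```

Request:
{"fn": "arm_command", "kwargs": {
  "moves": [
    [0.1, [0.57, -0.95, 0], 0],
    [0.1, [0.57, -0.95, 0], 0],
    [0.1, [0.57, -0.95, 0], 0],
    [0.1, [0.57, -0.95, 0], 0]
  ]
}}

```text
time: 20.67
tool_pos: [0.5439, -0.0735, 0.179]
tool_rot: [-0.001, 0.973, 0.229, -0.001]
contact_force: [1.1, 0.2, 1.0]
gripper_width: 0.556
grasp_force: 0.0
```

Request:
{"fn": "arm_command", "kwargs": {
  "moves": [
    [0.1, [0.56, -0.955, 0], 0],
    [0.1, [0.56, -0.955, 0], 0],
    [0.1, [0.56, -0.955, 0], 0],
    [0.1, [0.56, -0.955, 0], 0],
    [0.1, [0.56, -0.955, 0], 0],
    [0.1, [0.56, -0.955, 0], 0],
    [0.1, [0.56, -0.955, 0], 0]
  ]
}}

```text
time: 21.25
tool_pos: [0.5556, 0.0904, 0.1794]
tool_rot: [-0.0, 0.973, 0.23, -0.001]
contact_force: [-0.2, -0.8, 0.6]
gripper_width: 0.547
grasp_force: 0.0
```

```bash
python3 w.py|egrep 'yellow|^\['; python3 -c "
from h import *
print(shift(.5577,.0885,.0705))"
```

```text
[0.55576571 0.0896795  0.17972085] 0.5472383245852832 21.3
yellow 469 [258.  193.7] [247 182  24  24] [array([0.5568, 0.0876]), array([0.5434, 0.0804])]
[0.01  0.013 0.728]
```

Request:
{"fn": "arm_command", "kwargs": {
  "moves": [
    [0.1, [0.005, 0.008, 0.25], 0],
    [0.1, [0.005, 0.008, 0.45], 0],
    [0.1, [0.005, 0.008, 0.6], 0],
    [0.1, [0.005, 0.008, 0.7], 0],
    [0.1, [0.005, 0.008, 0.725], 0],
    [0.1, [0.005, 0.008, 0.725], 0],
    [0.1, [0.005, 0.008, 0.725], 0],
    [-1, [0.005, 0.008, 0.725], 0],
    [-1, [0.005, 0.008, 0.725], 0],
    [-1, [0.005, 0.008, 0.725], 0],
    [-1, [0.005, 0.008, 0.725], 0],
    [-1, [0.005, 0.008, 0.725], 0],
    [-1, [0.005, 0.008, 0.725], 0],
    [-1, [0.005, 0.008, 0.725], 0],
    [-1, [0.005, 0.008, 0.725], 0]
  ]
}}

```text
time: 22.55
tool_pos: [0.559, 0.0897, 0.0743]
tool_rot: [0.0, 0.973, 0.229, 0.002]
contact_force: [-0.9, -1.5, 6.3]
gripper_width: 0.206
grasp_force: 58.6
```

Request:
{"fn": "arm_command", "kwargs": {
  "moves": [
    [-1, [0, 0, -0.05], 0],
    [-1, [0, 0, -0.15], 0],
    [-1, [0, 0, -0.3], 0],
    [-1, [0, 0, -0.45], 0],
    [-1, [0, 0, -0.6], 0],
    [-1, [0, 0, -0.6], 0],
    [-1, [0, 0, -0.6], 0]
  ]
}}

```text
time: 23.13
tool_pos: [0.5584, 0.0898, 0.164]
tool_rot: [0.0, 0.973, 0.229, 0.002]
contact_force: [0.3, -0.2, -1.6]
gripper_width: 0.204
grasp_force: 58.6
```

```bash
python3 w.py|egrep 'yellow|^\['; python3 -c "
from h import *
print(shift(.587,-.273,.16))"
```

```text
[0.55734736 0.0897509  0.16216504] 0.20223649228862078 23.1833
yellow 169 [255.8 209.4] [233 205  46  15] [array([0.5525, 0.0852]), array([0.5365, 0.0771])]
yellow 1344 [255.2 257.4] [236 238  40  40] [array([0.5168, 0.0679]), array([0.4921, 0.0556])]
[-0.903  2.252  0.014]
```

Request:
{"fn": "arm_command", "kwargs": {
  "moves": [
    [-1, [-0.06, 0.15, 0], 0],
    [-1, [-0.13, 0.33, 0], 0],
    [-1, [-0.21, 0.52, 0], 0],
    [-1, [-0.29, 0.72, 0], 0],
    [-1, [-0.37, 0.93, 0], 0]
  ]
}}

```text
time: 23.6
tool_pos: [0.5687, -0.0606, 0.1597]
tool_rot: [-0.001, 0.973, 0.23, -0.002]
contact_force: [0.5, 0.7, 0.2]
gripper_width: 0.209
grasp_force: 58.7
```

Request:
{"fn": "arm_command", "kwargs": {
  "moves": [
    [-1, [-0.08, 0.2, 0], 0],
    [-1, [-0.16, 0.4, 0], 0],
    [-1, [-0.24, 0.6, 0], 0],
    [-1, [-0.32, 0.8, 0], 0],
    [-1, [-0.37, 0.93, 0], 0]
  ]
}}

```text
time: 24.02
tool_pos: [0.5815, -0.2118, 0.1597]
tool_rot: [-0.001, 0.974, 0.228, -0.002]
contact_force: [-1.1, 1.2, 0.0]
gripper_width: 0.206
grasp_force: 58.7
```

Request:
{"fn": "arm_command", "kwargs": {
  "moves": [
    [-1, [-0.08, 0.2, 0], 0],
    [-1, [-0.15, 0.35, 0], 0],
    [-1, [-0.163, 0.39, 0], 0],
    [-1, [-0.163, 0.39, 0], 0],
    [-1, [-0.163, 0.39, 0], 0]
  ]
}}

```text
time: 24.43
tool_pos: [0.5863, -0.2719, 0.1604]
tool_rot: [-0.001, 0.973, 0.229, -0.001]
contact_force: [-0.3, 0.1, -0.5]
gripper_width: 0.205
grasp_force: 58.7
```

```bash
python3 w.py w7.png|egrep '^\['; python3 -c "
from h import *
print(shift(.587,-.273,.0770))"
```

```text
[ 0.58645578 -0.27140116  0.16079108] 0.20099658178125746 24.4833
[-0.001  0.013  0.559]
```

View pics/w7.png

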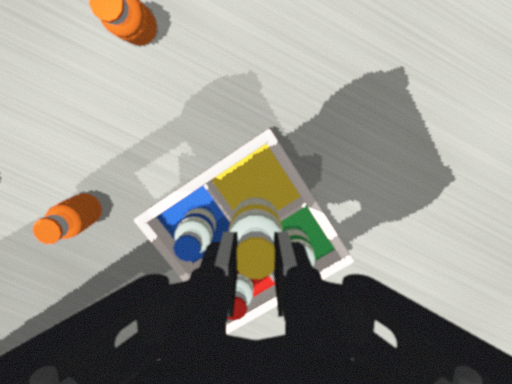

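Yellow is over its compartment at px (255,190), with blue, red and green all upright. Lowering.

Request:
{"fn": "arm_command", "kwargs": {
  "moves": [
    [-1, [0, 0.005, 0.2], 0],
    [-1, [0, 0.01, 0.35], 0],
    [-1, [0, 0.01, 0.46], 0],
    [-1, [0, 0.01, 0.52], 0],
    [-1, [0, 0.01, 0.553], 0],
    [-1, [0, 0.01, 0.553], 0],
    [-1, [0, 0.01, 0.553], 0]
  ]
}}

```text
time: 25.07
tool_pos: [0.5884, -0.2739, 0.0803]
tool_rot: [0.001, 0.973, 0.23, 0.001]
contact_force: [-0.5, -0.8, 0.8]
gripper_width: 0.21
grasp_force: 58.7
```

Request:
{"fn": "arm_command", "kwargs": {
  "moves": [
    [-1, [0, 0, 0.01], 0],
    [-1, [0, 0, 0.01], 0],
    [-1, [0, 0, 0.01], 0]
  ]
}}

```text
time: 25.32
tool_pos: [0.5881, -0.2743, 0.0786]
tool_rot: [0.0, 0.973, 0.229, 0.0]
contact_force: [-0.1, -0.2, -0.4]
gripper_width: 0.208
grasp_force: 58.7
```

Request:
{"fn": "arm_command", "kwargs": {
  "moves": [
    [-1, [0, 0, 0.008], 0],
    [-1, [0, 0, 0.008], 0],
    [-1, [0, 0, 0.008], 0]
  ]
}}

```text
time: 25.57
tool_pos: [0.5881, -0.2744, 0.0773]
tool_rot: [0.0, 0.973, 0.229, 0.0]
contact_force: [-0.2, 0.0, 3.0]
gripper_width: 0.208
grasp_force: 59.1
```

Request:
{"fn": "arm_command", "kwargs": {
  "moves": [
    [-0.3, [0, 0, 0], 0],
    [-0.1, [0, 0, 0], 0],
    [0, [0, 0, 0], 0],
    [0, [0, 0, 0], 0],
    [0, [0, 0, 0], 0],
    [0, [0, 0, 0], 0],
    [0, [0, 0, -0.1], 0],
    [0, [0, 0, -0.25], 0],
    [0, [0, 0, -0.5], 0],
    [0, [0, 0, -0.7], 0],
    [0, [0, 0, -0.95], 0],
    [0, [0, 0, -0.95], 0],
    [0, [0, 0, -0.95], 0]
  ]
}}

```text
time: 26.65
tool_pos: [0.5895, -0.2752, 0.2248]
tool_rot: [0.003, 0.973, 0.229, 0.003]
contact_force: [-0.2, 0.6, 0.1]
gripper_width: 0.502
grasp_force: 0.0
```

Request:
{"fn": "arm_command", "kwargs": {
  "moves": [
    [0, [-0.95, 0.0, -0.1], 0],
    [0, [-0.95, 0.0, -0.1], 0],
    [0, [-0.95, 0.0, -0.1], 0],
    [0, [-0.95, 0.0, -0.1], 0],
    [0, [-0.95, 0.0, -0.1], 0],
    [0, [-0.95, 0.0, -0.1], 0]
  ]
}}

```text
time: 27.15
tool_pos: [0.4593, -0.3378, 0.2334]
tool_rot: [-0.001, 0.974, 0.228, -0.0]
contact_force: [0.4, -0.0, -0.4]
gripper_width: 0.5
grasp_force: 0.0
```

```bash
python3 w.py w8.png|egrep '^\['; python3 -c "
from h import *
p=manip.grab_frame('scene');save(p,'s8.png')
a=cv2.imread('pics/w8.png');b=cv2.imread('pics/s8.png')[130:290,70:326]
cv2.imwrite('pics/c8.png',np.vstack([cv2.resize(a,(400,300)),cv2.resize(b,(480,300))[:,:400]]))"
```

```text
[ 0.46007236 -0.33739119  0.23337655] 0.4984191137247561 27.2
```

View pics/c8.png

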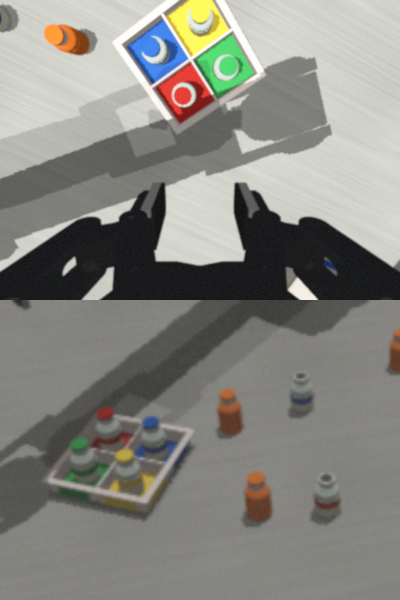

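All four vials stand upright in their own colours (lower crop: red (105,425), blue (152,435), green (80,455), yellow (125,470)). The opened and orange vials that show in this view are undisturbed.

```bash
python3 -c "
from h import *
print(manip.job_done())"
```

```text
the job is handed in; nothing more can be done
None
```

All four capped vials are standing upright in the tray compartments of their own colours, nothing else was touched, and the job was handed in at about 27 s.

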